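# Clear and open a settling tank's hatch

## Task

Lift the canister off the tank's hatch and stand it in the middle of the drip mat, without disturbing the funnel, jar or bottle. Then, before touching the release tab, pull up a little on the hatch handle to learn whether the hidden catch has it; if it is caught, slide the release tab to free it. Raise the hatch to about 45 degrees and finish still holding it open there with the gripper: it falls shut if let go.

Things in the scene. Friction and masses are not known exactly. Their poses are not given: they have to be found in the camera images.
- tank: Grey metal settling tank fixed to the bench, 280 (its x) x 200 (its y) x 110 mm high. Origin: centre of its underside, z up. The steel hatch covers x from -140 to +60; a fixed deck (x +62 to +140, top 110 mm up) carries the release tab. A catch hidden inside, under the hatch's far edge, may or may not be hooked over the hatch.
- hatch_hinge (a point): Middle of the hatch's hinge line, which runs along the tank's y at tank x = -130 mm, 112 mm above the bench. Axes as the tank's.
- hatch (a joint): Angle of the steel hatch (200 x 204 x 10 mm, 0.45 kg), rad: 0 shut, grows as its far edge with the handle rises and swings back towards tank -x; stop at 1.2; falls shut if let go. If caught it lifts about 0.045 rad (7 mm at the handle) and stops dead; if not it rises on freely. Lifting it over 0.02 rad is a fair try; some 10 N above its weight shows it is caught.
- hatch_handle (a point): Middle of the straight bar of the hatch's dark bow handle: round bar 12 mm thick, 110 mm long along the tank's y, its centre 40 mm above the hatch's upper face (160 mm above the bench when shut), 150 mm from the hinge along the hatch. Moves with the hatch; axes are the hatch's.
- release (a joint): Travel of the release tab, m: 0 as found, slides along the tank's +y to a stop at 0.030 and stays where it is left (about 1.5 to 3 N to slide). Near the end of its travel it has pushed a hooked catch clear, which then stays clear.
- release_tab (a point): Middle of the top end of the black upright release tab on the deck: 20 (tank x) x 14 (tank y) mm and 42 mm tall, this point 155 mm above the bench, 92 mm beyond the handle bar along the tank's x. Can be pinched across its 14 mm or pushed from its -y side.
- canister: White plastic canister standing on the hatch (underside 120 mm above the bench), about 0.45 kg, 85 (its x) x 130 (its y) x 130 mm high, black cap at the +y end (cap top 156 mm). Origin: centre of its underside, z up. Handle: round bar 14 mm thick over the top along its y, straight from y = -42 to +20 mm, centre at x = 0, 170 mm above the underside, 33 mm clear below.
- mat: Flat black rubber drip mat fixed to the bench, 160 (its x) x 180 (its y) x 4 mm, at the left or the right of the tank. Origin: centre of its underside.
- funnel: Bystander: blue plastic funnel standing mouth down, 110 mm across, 120 mm high, on the other side of the tank. Origin: centre of its underside.
- jar: Bystander: amber glass jar, 68 mm across, 100 mm high. Origin: centre of its underside.
- bottle: Bystander: yellow plastic bottle, 64 mm across, 170 mm high. Origin: centre of its underside.
Not all that is in view belongs to the job. Of the things like the canister, leave any that is orange or pink; of the rest the smaller one is meant.

How it is judged:
By the outcome, as a careful person would: the job done as asked, in the order asked, and still so for the second after the job is handed in, while the arm keeps its last pose, push and grip.
It also fails if it takes over 72 s, if anything falls off the work surface, if the arm or the gripper's body presses on something with over 40 N, if the wrist force passes 120 N, or if a joint passes its speed limit or range.

## Robot

A 6-joint arm with a two-finger parallel gripper is mounted at the origin on the work surface. World frame = base frame: x ahead of the robot, y to its left, z up, the work surface at z = 0. Lengths are in m, angles in rad, forces in N, time in s.
With the tool pointing down it reaches from about 0.3 to 0.875 m from the base axis. Payload 6.4 kg.
Tool frame: the origin (TCP) lies between the finger pads; the fingertips stand ctrl.tip_reach ahead of it and the grasp point (between the pads) lies 11 mm behind it (ctrl.tip_reach is the distance from the TCP to the fingertips, in m); z points along the fingers, x is the direction in which the jaws open and shut, and the axes are right-handed (so a half turn about z gives the same grasp; the last joint's range is limited). The gripper opens to 85 mm and grips with 20 to 120 N. Pads are 22 mm wide; open, the fingers measure 114 mm over their backs; the gripper's body (76 mm by 85 mm) begins 54 mm behind the grasp point. The pads swing forward as they close: fully open they stand 13 mm farther back than shut.
Start: joints at [-1.404, 0.181, 1.607, -0, 1.354, -0.206], TCP at [0.209, -0.536, 0.239] pointing down, gripper open.
Joint ranges: [-2.99, 2.99], [-0.89, 2.07], [0.3, 2.58], [-1.14, 4.28], [0, 2.63], [-3.12, 3.12]. Speed limits (rad/s): [2.57, 2.57, 3.01, 3.14, 3.14, 3.14].

## Interface

Orientations are given as a unit quaternion [w, x, y, z].
In Python, from bench import telemetry, viewer, ticket, nets, ctrl gives the robot as it stands.
- The arm moves only by the tool step_arm, never from a script. Its argument "plan" is a list of rows, each a list of 2 entries, a list of its own where there are three numbers: the shift along the tool's x, y, z in m, then the turn, a rotation vector about the tool's x, y, z in degrees. A call has 1 to 5 rows; each row is the pose to reach, as a shift and turn from the pose commanded when the call began, along the tool's axes at that moment; what a row does not reach only later rows make up. A row lasts 1/10 s, in which the tool goes at most 50 mm and 8.59 degrees, less where a joint would pass 70% of its speed; a pose out of reach is approached as far as the arm can. A call with a gripper value outside its range is refused whole. "fingers" is the opening in per cent of the stroke, from 0 (shut) to 100 (fully open), set as the call begins (left out, the last holds). The fingers move at their own pace and stop on an object; the grip force is fixed at half the most. Time passes only in rows, so rows that repeat a pose let the fingers close. It gives the time, the measured TCP pose, the force and the opening at its end, in the units of the state.
- telemetry.get_obs(): the state, without advancing time (a new reading comes with each control period).
- viewer.camera(name): name is "side" or "top"; returns the picture (400x640x3 uint8, red, green, blue); there is no depth.
- viewer.get_calibration(name): a dict with "K" (3x3 intrinsics, pixels), "origin" and "orientation" of the camera in the world. Camera axes: x right, y up, looking along -z (the intrinsics and any distortion apply to the point x, -y, -z); pixel columns grow to the right and rows downward; lengths in m; the calibration is good to about 2 mm. A picture is of the moment at which its call begins. get_calibration takes no time and is no camera call.
- ticket.hand_in(): hands the job in, once; it reports no verdict.
Trained networks look in the newest picture that a camera, given by its name, has taken for a name from the list of things; names that differ only in an ending like _2 or _b are one class to them, and where a whole thing is asked for, a point or a joint stands for the part that bears it (a point fixed in the world has none). Each returns a list of dicts, best first, with "score" (0 to 1); they miss things now and then, are a little off and sometimes report something else, mostly with a low value. They report only what shows in the picture. A call takes as long as a camera call. They do not tell look-alikes from the thing itself.
- nets.boxes_of(thing, camera): "extent" ([left, top, right, bottom] in pixels, round what is visible of it).
The state is a dict: "time_s": time; "q": joint angles; "dq": joint speeds; "joint_efforts": joint torques, N m; "eef_pos": TCP position; "eef_rot": TCP orientation; "wrist_force": force on the tool from outside, world axes, zero at the start; "torque": the same for the moment, N m; "opening": opening from 0.0 (shut) to 1.0 (fully open).
Only numpy, scipy, OpenCV 4.12 (cv2) and the standard library are available. Lean on these libraries where they do the work, as an engineer would, in place of code of your own. Each camera call takes 0.05 s, during which the arm holds its last target.

## Working session

There is one attempt and no reset: what is moved stays moved. The work goes in short steps, Python scripts to look and compute and a tool call to move; the robot and the scene stay as the last step left them, time stands still between calls to the robot, and variables do not carry over. Pictures are saved under pics/ and viewed, and the job is handed in when it is done.

Besides the shell and the picture viewer there is one more tool, called after "Request:" as a command line: name --argument value ..., lists and objects as JSON in quotes. step_arm: Moves the arm, as the interface text tells. Its arguments: {"type":"object","properties":{"plan":{"type":"array"},"fingers":{"type":"number"}},"required":["plan"]}

```bash
ls; mkdir -p pics; python3 - <<'E'
from bench import telemetry, viewer, ticket, nets, ctrl
import cv2
o=telemetry.get_obs(); print(o); print(ctrl.tip_reach)
for n in ("side","top"):
    im=viewer.camera(n); cv2.imwrite(f"pics/{n}0.png",im[:,:,::-1]); print(n,viewer.get_calibration(n))
    for t in ("tank","canister","mat","hatch_handle","release_tab","funnel","jar","bottle"):
        print(t,[( [round(v) for v in b["extent"]],round(b["score"],2)) for b in nets.boxes_of(t,n)])
E
```

```text
pics
{'time_s': 0.0, 'q': array([-1.40428174e+00,  1.81517464e-01,  1.60798608e+00, -1.19669452e-05,
        1.35377420e+00, -2.06287668e-01]), 'dq': array([-4.24549366e-04, -4.58356336e-04, -1.21029949e-03,  4.64344338e-06,
        7.86732070e-04, -6.07279756e-04]), 'joint_efforts': array([-3.57922709e-04, -4.44878340e+01, -3.51336980e+01, -3.16491769e-04,
        9.06698930e-03,  4.28257323e-06]), 'eef_pos': array([ 0.20936185, -0.53497279,  0.23840798]), 'eef_rot': array([-6.03450613e-04,  8.25901951e-01, -5.63813140e-01, -5.88016836e-04]), 'wrist_force': array([ 0.84502128,  0.21234965, -0.64534351]), 'torque': array([0.0012768 , 0.04259549, 0.00731477]), 'opening': 0.99625227361198}
0.008
side {'K': array([[481.46296371,   0.        , 328.15069253],
       [  0.        , 481.46296371, 199.79288633],
       [  0.        ,   0.        ,   1.        ]]), 'origin': array([0.44108348, 0.54446046, 1.29758513]), 'orientation': array([-0.03872589, -0.01299595,  0.22075997,  0.97447239])}
tank [([239, 164, 357, 259], 0.92), ([304, 162, 352, 230], 0.33)]
canister [([165, 231, 226, 299], 0
[... 469 characters left out ...]
1637],
       [  0.        , 377.9349718 , 197.02087425],
       [  0.        ,   0.        ,   1.        ]]), 'origin': array([ 0.43839422, -0.01527974,  1.08123369]), 'orientation': array([ 0.70859004,  0.02003328, -0.01781013, -0.70511107])}
tank [([266, 113, 356, 226], 0.78)]
canister [([200, 237, 284, 315], 0.94), ([378, 289, 469, 355], 0.76), ([272, 172, 331, 216], 0.68), ([214, 41, 272, 101], 0.59)]
mat [([382, 190, 451, 251], 0.95)]
hatch_handle [([263, 138, 355, 224], 0.76)]
release_tab [([316, 118, 327, 128], 0.51)]
funnel [([167, 181, 209, 218], 0.9)]
jar [([180, 103, 212, 137], 0.9)]
bottle [([393, 102, 427, 135], 0.83), ([314, 119, 332, 132], 0.65), ([264, 140, 356, 225], 0.59)]
```

```bash
python3 - <<'E'
import cv2
a=cv2.imread("pics/top0.png")[90:370,150:490]; cv2.imwrite("pics/topc.png",cv2.resize(a,None,fx=2.1,fy=2.1,interpolation=cv2.INTER_CUBIC))
a=cv2.imread("pics/side0.png")[80:380,140:460]; cv2.imwrite("pics/sidec.png",cv2.resize(a,None,fx=2,fy=2,interpolation=cv2.INTER_CUBIC))
E
```

```text
(no output)
```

View pics/top0.png

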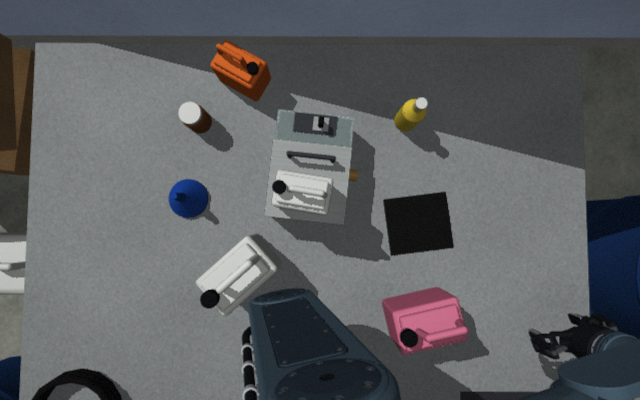

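View pics/topc.png

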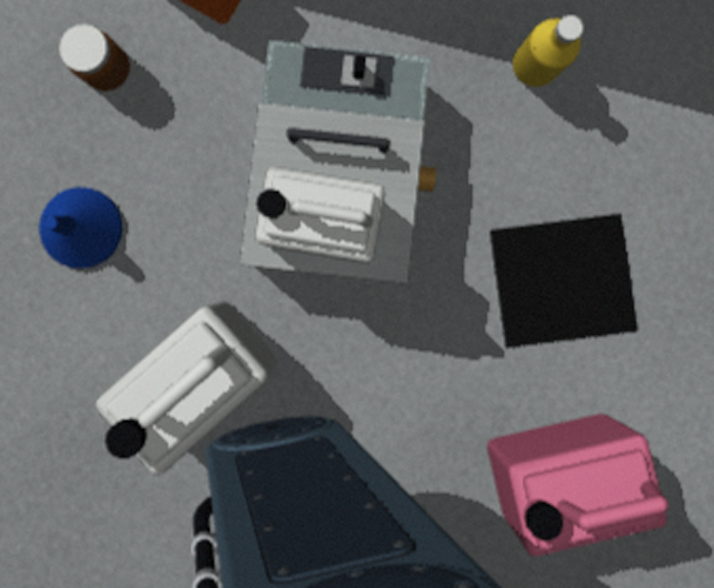

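View pics/sidec.png

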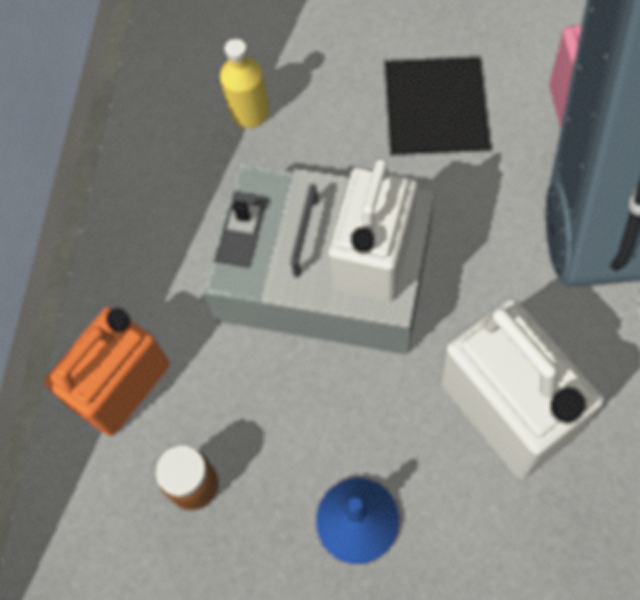

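Candidates (top image): small white canister on the hatch (302,195), larger white (236,275), pink (425,320), orange (240,70). I choose the small white one on the hatch. I'll check it in a close crop and write the geometry helpers.

```bash
cat > h.py <<'E'
import numpy as np, cv2
from scipy.spatial.transform import Rotation as R
from scipy.optimize import least_squares
from bench import telemetry, viewer, ticket, nets, ctrl
C={}
for n in("side","top"):
    c=viewer.get_calibration(n); w,x,y,z=c["orientation"]; C[n]=(c["K"],np.array(c["origin"]),R.from_quat([x,y,z,w]).as_matrix())
def proj(n,P):
    K,o,M=C[n]; p=(np.atleast_2d(P)-o)@M; p=p*[1,-1,-1]; q=p@K.T; return q[:,:2]/q[:,2:]
def ray(n,uv,z):
    K,o,M=C[n]; d=np.linalg.inv(K)@[uv[0],uv[1],1]; d=M@(d*[1,-1,-1]); return o+d*(z-o[2])/d[2]
def T(pose,P):
    x,y,a=pose; P=np.atleast_2d(P).astype(float); c,s=np.cos(a),np.sin(a)
    return np.c_[x+c*P[:,0]-s*P[:,1], y+s*P[:,0]+c*P[:,1], P[:,2]]
def fit(obs,x0):
    f=lambda v: np.concatenate([(proj(n,T(v,P))-uv).ravel()*(0.79 if n=="side" else 1) for n,uv,P in obs])
    r=least_squares(f,x0,loss="soft_l1"); return r.x,f(r.x).reshape(-1,2)
def Rm(q): w,x,y,z=q; return R.from_quat([x,y,z,w])
def crop(n,im,box,s,fn):
    a,b,c,d=box; cv2.imwrite(fn,cv2.resize(np.ascontiguousarray(im[b:d,a:c,::-1]),None,fx=s,fy=s,interpolation=cv2.INTER_CUBIC))
E
python3 - <<'E'
from h import *
a=cv2.imread("pics/top0.png")[:,:,::-1]; crop("top",a,(255,100,365,230),4.5,"pics/t1.png")
a=cv2.imread("pics/side0.png")[:,:,::-1]; crop("side",a,(235,150,365,265),4.5,"pics/s1.png")
for b in([270,110],[354,119],[265,216],[344,224]): print(ray("top",b,.115))
for u in ([382,190],[451,251]): print(ray("top",u,.004))
for n,u in(("funnel",(188,199)),):print(ray("top",u,.06))
E
```

```text
[0.71561938 0.09476636 0.115     ]
[ 0.69290285 -0.12295346  0.115     ]
[0.44103951 0.10458337 0.115     ]
[ 0.42167309 -0.09716167  0.115     ]
[ 0.51716218 -0.21502374  0.004     ]
[ 0.3450645  -0.40927539  0.004     ]
[0.48612371 0.32051873 0.06      ]
```

View pics/t1.png

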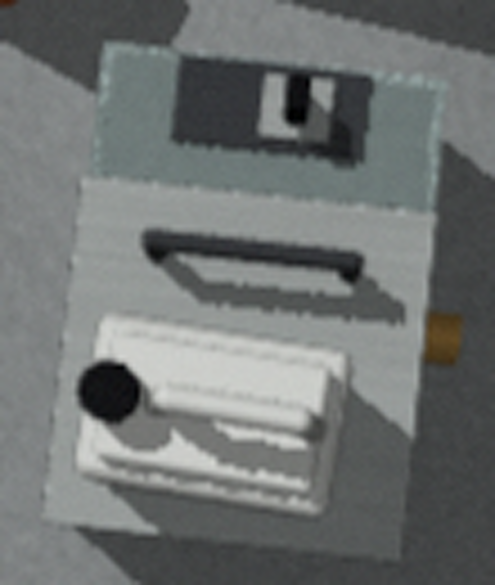

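View pics/s1.png

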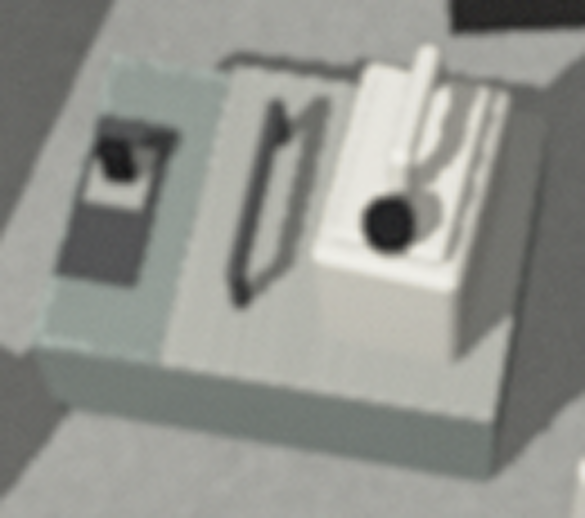

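```bash
cat > fit0.py <<'E'
from h import *
t=lambda u,v:np.array([u/4.5+255,v/4.5+100]); s=lambda u,v:np.array([u/4.5+235,v/4.5+150])
tank=[("top",t(105,43),(.14,.1,.11)),("top",t(445,85),(.14,-.1,.11)),("top",t(82,180),(.06,.102,.12)),("top",t(437,213),(.06,-.102,.12)),
("top",t(45,520),(-.14,.102,.12)),("top",t(402,557),(-.14,-.102,.12)),("top",t(150,243),(.02,.052,.16)),("top",t(353,264),(.02,-.052,.16)),
("side",s(495,420),(-.14,.102,.12)),("side",s(38,345),(.14,.1,.11)),("side",s(165,360),(.06,.102,.12)),("side",s(240,300),(.02,.052,.16)),("side",s(275,105),(.02,-.052,.16))]
pt,r=fit(tank,[.57,0,-.1]); print("tank",pt.round(4)); print(r.round(1).tolist())
h=.25
can=[("top",t(105,318),(.0425,.065,h)),("top",t(80,472),(-.0425,.065,h)),("top",t(322,515),(-.0425,-.065,h)),("top",t(350,355),(.0425,-.065,h)),
("side",s(312,258),(.0425,.065,h)),("side",s(460,288),(-.0425,.065,h)),("side",s(370,65),(.0425,-.065,h)),("side",s(510,95),(-.0425,-.065,h)),
("top",t(306,422),(0,-.045,.29)),("side",s(430,52),(0,-.045,.29))]
pc,r=fit(can,[.48,0,-.1]); print("can",pc.round(4)); print(r.round(1).tolist())
ca=ray("top",t(110,392),.276); cs=ray("side",s(390,222),.276); print("cap",ca,cs)
print("bar L",ray("top",t(165,398),.29),"bar R",ray("top",t(306,421),.29), ray("side",s(430,55),.29),ray("side",s(405,160),.29))
tab=ray("top",t(297,82),.155),ray("side",s(108,150),.155); print("tab",tab)
d=lambda p:R.from_euler("z",-pt[2]).apply(np.array(p)-[pt[0],pt[1],0]); print([d(x).round(4) for x in tab], "tab expected x .112")
E
python3 fit0.py
python3 - <<'E'
from h import *
a=cv2.imread("pics/top0.png")[:,:,::-1]; crop("top",a,(375,180,460,260),6,"pics/t2.png")
a=cv2.imread("pics/side0.png")[:,:,::-1]; crop("side",a,(325,100,395,165),6,"pics/s2.png")
for n,u,z in(("top",(188,199),.06),("top",(196,120),.05),("top",(410,118),.085)): print(ray(n,u,z))
E
```

```text
tank [ 0.5687 -0.0104 -0.101 ]
[[-0.5, 0.1], [0.3, -1.3], [0.0, -1.0], [0.2, -0.1], [-0.5, 0.9], [0.1, 1.2], [1.7, -0.2], [-1.3, -0.5], [0.9, -0.1], [-0.6, -0.4], [-0.4, 0.4], [0.4, -5.6], [0.9, 1.3]]
can [ 0.4954  0.0088 -0.1606]
[[-3.0, -3.1], [-4.0, 0.6], [0.5, 0.8], [0.6, -1.7], [-0.6, -1.3], [0.7, -0.5], [-0.1, -3.5], [1.4, -3.3], [-1.3, -0.2], [0.9, 0.5]]
cap [0.50241463 0.05443738 0.276     ] [0.50443545 0.05839841 0.276     ]
bar L [0.49861663 0.02753247 0.29      ] bar R [ 0.48818205 -0.03827882  0.29      ] [ 0.49083775 -0.03537489  0.29      ] [0.49887383 0.02863868 0.29      ]
tab (array([ 0.68397673, -0.03662676,  0.155     ]), array([ 0.68340044, -0.03353144,  0.155     ]))
[array([ 0.1173, -0.0145,  0.155 ]), array([ 0.1164, -0.0114,  0.155 ])] tab expected x .112
[0.48612371 0.32051873 0.06      ]
[0.70538475 0.30656285 0.05      ]
[ 0.70413502 -0.27563028  0.085     ]
```

View pics/t2.png

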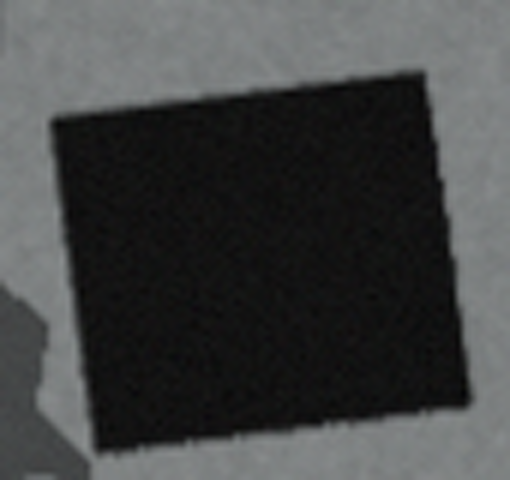

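View pics/s2.png

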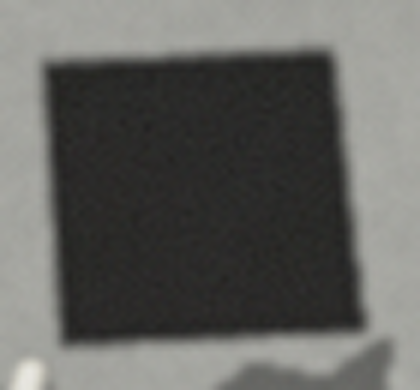

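```bash
cat >> h.py <<'E'
TANK=np.array([.5687,-.0104,-.101]); CAN=np.array([.4954,.0088,-.159])
def rel(pos,ang,tilt=0):
    """target TCP pos, jaw-axis world angle (deg), tilt deg (fingers forward) -> shift (tool axes, mm) and rotvec deg"""
    o=telemetry.get_obs(); R0=Rm(o["eef_rot"])
    best=None
    for k in (0,180):
        a=np.radians(ang+k); x=np.array([np.cos(a),np.sin(a),0]); z=np.array([0,0,-1.]); y=np.cross(z,x)
        Rt=R.from_matrix(np.c_[x,y,z])
        if tilt:
            b=np.radians(ang); ax=np.array([-np.sin(b),np.cos(b),0]) # +y-ish axis ; -ve rot moves -z dir to +x
            Rt=R.from_rotvec(-np.radians(tilt)*ax)*Rt
        rv=(R0.inv()*Rt).as_rotvec(degrees=True)
        if best is None or np.linalg.norm(rv)<np.linalg.norm(best): best=rv
    sh=R0.inv().apply(np.array(pos)-o["eef_pos"])
    print("shift",sh.round(4).tolist(),"turn",best.round(2).tolist()); return sh,best
def st():
    o=telemetry.get_obs(); R0=Rm(o["eef_rot"]).as_matrix()
    print("t",round(o["time_s"],2),"p",o["eef_pos"].round(4),"jawang",round(np.degrees(np.arctan2(R0[1,0],R0[0,0])),2),"z",R0[:,2].round(3),"F",o["wrist_force"].round(1),"op",round(o["opening"],3),"q",o["q"].round(2))
E
python3 - <<'E'
from h import *
t=lambda u,v:np.array([u/6+375,v/6+180]); s=lambda u,v:np.array([u/6+325,v/6+100])
z=.004
m=[("top",t(53,119),(.08,.09,z)),("top",t(424,72),(.08,-.09,z)),("top",t(97,452),(-.08,.09,z)),("top",t(470,404),(-.08,-.09,z)),
("side",s(45,62),(.08,-.09,z)),("side",s(330,53),(-.08,-.09,z)),("side",s(65,342),(.08,.09,z)),("side",s(363,328),(-.08,.09,z))]
p,r=fit(m,[.43,-.31,.1]); print(p.round(4),r.round(1).tolist())
p2=T(TANK,(.02,0,.16)); print("handle",p2)
st()
rel((.30,-.45,.40),-69); rel((.4954,.0088,.40),-9.1)
E
```

```text
[ 0.423  -0.318   0.1295] [[-0.6, -0.6], [0.1, -0.6], [-0.3, -0.0], [0.5, 0.1], [0.1, -0.4], [1.1, -0.9], [-0.2, 0.3], [1.1, 0.3]]
handle [[ 0.58859808 -0.01241657  0.16      ]]
t 0.9 p [ 0.2094 -0.5355  0.2393] jawang -68.64 z [ 0.  0. -1.] F [ 1.3 -0.5  0.9] op 0.997 q [-1.4   0.18  1.61  0.    1.35 -0.21]
shift [-0.0466, -0.1155, -0.1607] turn [-0.0, -0.0, 0.36]
shift [-0.4028, -0.4646, -0.1607] turn [-0.0, -0.0, -59.54]
```

Request:
step_arm --plan '[[[0,0,-0.05],[0,0,0]],[[-0.01,-0.02,-0.1],[0,0,-4]],[[-0.03,-0.05,-0.14],[0,0,-12]],[[-0.06,-0.08,-0.16],[0,0,-20]],[[-0.09,-0.11,-0.16],[0,0,-28]]]' --fingers 100

```text
time_s: 1.4
eef_pos: [0.2799, -0.4119, 0.4036]
eef_rot: [0.003, 0.939, -0.345, 0.002]
wrist_force: [1.1, 0.6, -0.2]
opening: 0.999
```

```bash
python3 - <<'E'
from h import *
st();rel((.4954,.0088,.40),-9.1)
E
```

```text
t 1.4 p [ 0.2799 -0.4119  0.4036] jawang -40.37 z [ 0.003 -0.007 -1.   ] F [ 1.1  0.6 -0.2] op 0.999 q [-1.21 -0.09  1.56  0.    1.66 -0.51]
shift [-0.1083, -0.4601, 0.0013] turn [0.29, -0.3, -31.27]
```

Request:
step_arm --plan '[[[-0.01,-0.045,0],[0,0,-6]],[[-0.02,-0.09,0],[0,0,-13]],[[-0.03,-0.138,0],[0,0,-20]],[[-0.042,-0.185,0],[0,0,-26]],[[-0.054,-0.23,0],[0,0,-31]]]'

```text
time_s: 1.9
eef_pos: [0.3884, -0.2, 0.3996]
eef_rot: [0.0, 0.997, -0.082, 0.0]
wrist_force: [1.4, -0.3, -0.3]
opening: 1.002
```

```bash
python3 - <<'E'
from h import *
st();rel((.4954,.0088,.40),-9.1)
E
```

```text
t 1.9 p [ 0.3884 -0.2     0.3996] jawang -9.42 z [ 0.001 -0.001 -1.   ] F [ 1.4 -0.3 -0.3] op 1.002 q [-0.75 -0.23  1.69  0.    1.68 -0.58]
shift [0.0714, -0.2235, -0.0004] turn [0.02, -0.05, -0.32]
```

Request:
step_arm --plan '[[[0.015,-0.045,0],[0,0,0]],[[0.03,-0.09,0],[0,0,0]],[[0.045,-0.138,0],[0,0,0]],[[0.06,-0.185,0],[0,0,0]],[[0.0714,-0.2235,0],[0,0,0]]]'

```text
time_s: 2.4
eef_pos: [0.4964, 0.0091, 0.3995]
eef_rot: [-0.0, 0.997, -0.083, 0.0]
wrist_force: [0.4, -0.7, -0.8]
opening: 0.999
```

```bash
python3 - <<'E'
from h import *
st();rel((.4954,.0088,.32),-9.1);rel((.4954,.0088,.279),-9.1)
E
```

```text
t 2.4 p [0.4964 0.0091 0.3995] jawang -9.57 z [ 0.001  0.    -1.   ] F [ 0.4 -0.7 -0.8] op 0.999 q [-0.22 -0.09  1.57  0.    1.66 -0.05]
shift [-0.001, 0.0005, 0.0795] turn [-0.02, -0.04, -0.47]
shift [-0.001, 0.0005, 0.1205] turn [-0.02, -0.04, -0.47]
```

Request:
step_arm --plan '[[[-0.001,0,0.03],[0,0,-0.5]],[[-0.001,0,0.06],[0,0,-0.5]],[[-0.001,0,0.08],[0,0,-0.5]]]'

```text
time_s: 2.7
eef_pos: [0.4941, 0.0075, 0.3171]
eef_rot: [-0.0, 0.997, -0.079, -0.001]
wrist_force: [0.8, 1.2, 0.3]
opening: 0.999
```

```bash
python3 - <<'E'
from h import *
st()
a=viewer.camera("side"); crop("side",a,(220,100,420,260),4,"pics/s3.png")
E
```

```text
t 2.7 p [0.4941 0.0075 0.3171] jawang -9.06 z [-0.002  0.    -1.   ] F [0.8 1.2 0.3] op 0.999 q [-0.23 -0.06  1.7  -0.    1.5  -0.07]
```

View pics/s3.png

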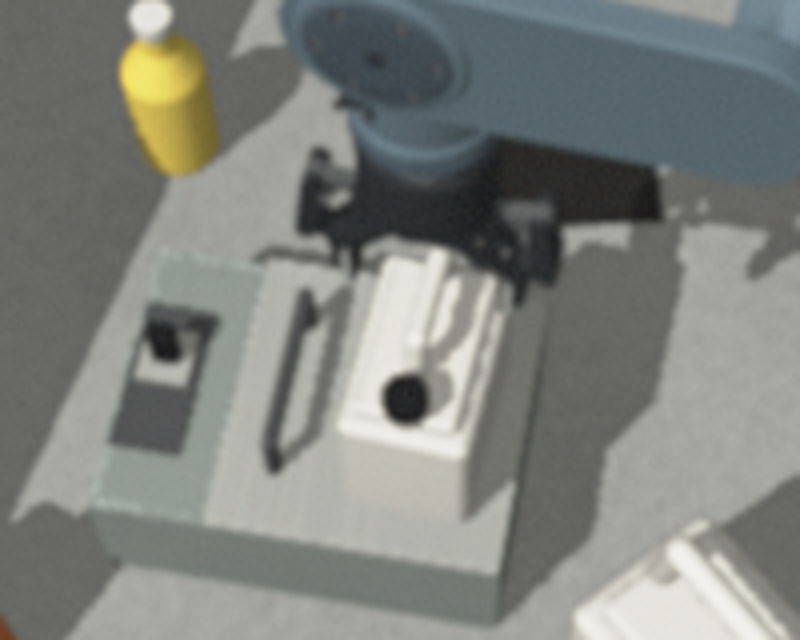

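Fingers straddle the bar (finger ends around (330,240) and (520,290) in the crop; bar at (435,300) between). Descend and grip.

Request:
step_arm --plan '[[[0.001,-0.001,0.02],[0,0,0]],[[0.001,-0.001,0.038],[0,0,0]],[[0.001,-0.001,0.039],[0,0,0]]]'

```text
time_s: 3.05
eef_pos: [0.4948, 0.0076, 0.2786]
eef_rot: [-0.0, 0.997, -0.08, -0.002]
wrist_force: [-0.4, 1.2, -0.5]
opening: 1.0
```

Request:
step_arm --plan '[[[0,0,0],[0,0,0]],[[0,0,0],[0,0,0]],[[0,0,0],[0,0,0]],[[0,0,0],[0,0,0]],[[0,0,0],[0,0,0]]]' --fingers 0

```text
time_s: 3.55
eef_pos: [0.4963, 0.0074, 0.2809]
eef_rot: [0.0, 0.997, -0.08, 0.001]
wrist_force: [2.5, -0.4, 8.3]
opening: 0.148
```

Request:
step_arm --plan '[[[0,0,0],[0,0,0]],[[0,0,0],[0,0,0]],[[0,0,0],[0,0,0]]]'

```text
time_s: 3.85
eef_pos: [0.4964, 0.0074, 0.2809]
eef_rot: [0.0, 0.997, -0.08, 0.001]
wrist_force: [1.4, 0.1, 4.4]
opening: 0.139
```

Request:
step_arm --plan '[[[0,0,-0.003],[0,0,0]],[[0,0,-0.008],[0,0,0]],[[0,0,-0.015],[0,0,0]],[[0,0,-0.023],[0,0,0]],[[0,0,-0.03],[0,0,0]]]'

```text
time_s: 4.35
eef_pos: [0.4959, 0.0074, 0.3111]
eef_rot: [0.0, 0.997, -0.08, 0.0]
wrist_force: [-0.4, -0.1, -3.7]
opening: 0.144
```

```bash
python3 - <<'E'
from h import *
a=viewer.camera("side"); crop("side",a,(220,100,420,260),4,"pics/s4.png")
st()
E
```

```text
t 4.4 p [0.4965 0.0073 0.3124] jawang -9.14 z [ 0.002 -0.    -1.   ] F [ 0.5  0.  -2.9] op 0.137 q [-0.22 -0.05  1.71  0.    1.49 -0.07]
```

View pics/s4.png

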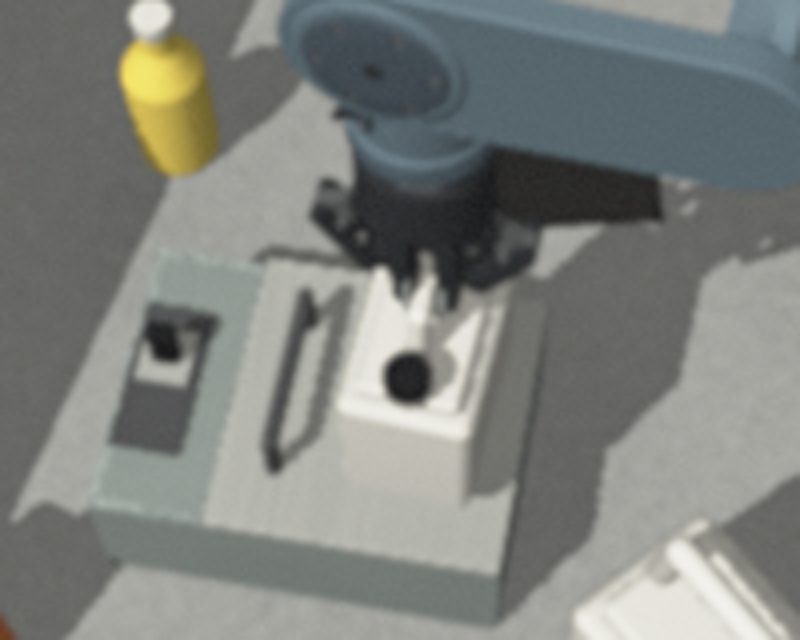

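```bash
python3 - <<'E'
from h import *
rel((.4965,.0073,.38),-9.1);rel((.423,-.3195,.38),7.4)
E
```

```text
shift [0.0001, 0.0, -0.0676] turn [0.01, -0.13, -0.04]
shift [-0.0205, 0.3344, -0.0676] turn [0.03, -0.13, -16.54]
```

Request:
step_arm --plan '[[[0,0,-0.01],[0,0,0]],[[0,0,-0.025],[0,0,0]],[[0,0,-0.04],[0,0,0]],[[0,0,-0.055],[0,0,0]],[[0,0,-0.068],[0,0,0]]]'

```text
time_s: 4.9
eef_pos: [0.4962, 0.0074, 0.3804]
eef_rot: [0.0, 0.997, -0.08, 0.001]
wrist_force: [-0.5, -0.3, -3.8]
opening: 0.14
```

Request:
step_arm --plan '[[[0,0.01,0],[0,0,0]],[[-0.002,0.028,0],[0,0,-1]],[[-0.003,0.048,0],[0,0,-2]],[[-0.004,0.068,0],[0,0,-3]],[[-0.005,0.088,0],[0,0,-4]]]'

```text
time_s: 5.4
eef_pos: [0.4764, -0.0799, 0.3777]
eef_rot: [-0.0, 0.999, -0.045, -0.001]
wrist_force: [-0.3, 0.5, -4.1]
opening: 0.14
```

Request:
step_arm --plan '[[[0,0.02,0],[0,0,-1]],[[0,0.04,0],[0,0,-2]],[[0,0.06,0],[0,0,-3]],[[0,0.08,0],[0,0,-4]],[[0,0.1,0],[0,0,-5]]]'

```text
time_s: 5.9
eef_pos: [0.4673, -0.1796, 0.3776]
eef_rot: [-0.0, 1.0, -0.001, -0.001]
wrist_force: [0.1, -0.3, -3.8]
opening: 0.136
```

```bash
python3 - <<'E'
from h import *
st();rel((.423,-.3195,.38),7.4)
E
```

```text
t 5.9 p [ 0.4673 -0.1796  0.3776] jawang -0.12 z [-0.001  0.    -1.   ] F [ 0.1 -0.3 -3.8] op 0.136 q [-0.6  -0.07  1.6  -0.    1.62 -0.6 ]
shift [-0.044, 0.14, -0.0024] turn [-0.02, 0.06, -7.52]
```

Request:
step_arm --plan '[[[-0.008,0.03,0],[0,0,-1.5]],[[-0.018,0.06,0],[0,0,-3]],[[-0.028,0.09,0],[0,0,-5]],[[-0.037,0.12,0],[0,0,-6.5]],[[-0.044,0.139,0],[0,0,-7.5]]]'

```text
time_s: 6.4
eef_pos: [0.4222, -0.3196, 0.3775]
eef_rot: [-0.0, 0.998, 0.064, -0.001]
wrist_force: [0.0, 0.7, -3.7]
opening: 0.141
```

Request:
step_arm --plan '[[[0,0,0.01],[0,0,0]],[[0,0,0.03],[0,0,0]],[[0,0,0.06],[0,0,0]],[[0,0,0.09],[0,0,0]],[[0,0,0.11],[0,0,0]]]'

```text
time_s: 6.9
eef_pos: [0.4226, -0.3158, 0.265]
eef_rot: [-0.002, 0.998, 0.064, -0.001]
wrist_force: [0.4, 0.4, -4.1]
opening: 0.144
```

```bash
python3 - <<'E'
from h import *
a=viewer.camera("top"); crop("top",a,(340,150,500,310),4,"pics/t5.png")
a=viewer.camera("side"); crop("side",a,(300,70,440,200),4,"pics/s5.png")
st();rel((.423,-.3195,.20),7.4)
E
```

```text
t 7.0 p [ 0.4219 -0.3149  0.264 ] jawang 7.36 z [-0.005  0.006 -1.   ] F [ 0.1  0.1 -4.1] op 0.139 q [-0.87  0.06  1.69  0.    1.4  -1.  ]
shift [0.0008, 0.0051, 0.0639] turn [-0.4, 0.25, -0.04]
```

View pics/t5.png

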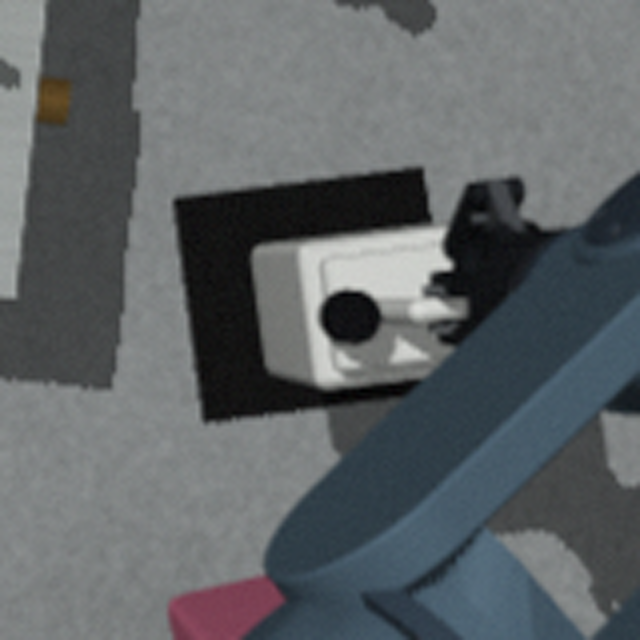

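View pics/s5.png

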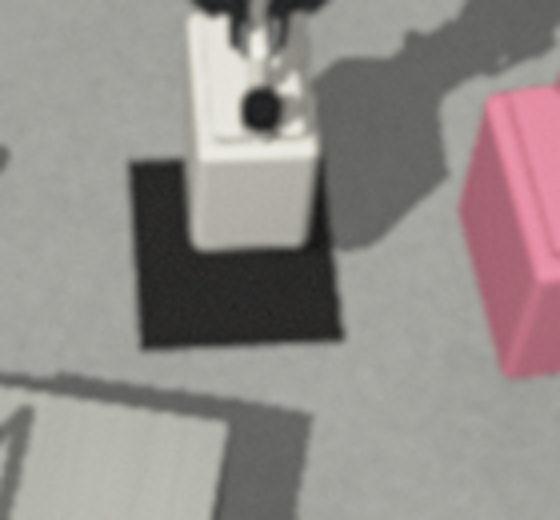

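Request:
step_arm --plan '[[[0.001,0.004,0.02],[-0.4,0.3,0]],[[0.001,0.005,0.04],[-0.4,0.3,0]],[[0.001,0.005,0.06],[-0.4,0.3,0]],[[0.001,0.005,0.075],[-0.4,0.3,0]],[[0.001,0.005,0.085],[-0.4,0.3,0]]]'

```text
time_s: 7.5
eef_pos: [0.4253, -0.3218, 0.1831]
eef_rot: [0.003, 0.998, 0.064, 0.003]
wrist_force: [-1.0, -0.3, -3.9]
opening: 0.14
```

```bash
python3 - <<'E'
from h import *
st();rel((.423,-.3195,.168),7.4)
E
```

```text
t 7.5 p [ 0.4253 -0.3218  0.1831] jawang 7.37 z [ 0.006 -0.006 -1.   ] F [-1.  -0.3 -3.9] op 0.14 q [-0.87  0.14  1.77  0.    1.22 -1.  ]
shift [-0.0021, -0.0027, 0.015] turn [0.38, -0.29, -0.03]
```

Request:
step_arm --plan '[[[-0.002,-0.002,0.004],[0.4,-0.3,0]],[[-0.002,-0.002,0.008],[0.4,-0.3,0]],[[-0.002,-0.002,0.012],[0.4,-0.3,0]],[[-0.002,-0.002,0.015],[0.4,-0.3,0]],[[-0.002,-0.002,0.015],[0.4,-0.3,0]]]'

```text
time_s: 8.0
eef_pos: [0.4232, -0.3203, 0.1682]
eef_rot: [-0.0, 0.998, 0.064, -0.0]
wrist_force: [-0.1, 0.1, -3.7]
opening: 0.138
```

```bash
python3 - <<'E'
from h import *
st();rel((.423,-.3195,.165),7.4)
E
```

```text
t 8.0 p [ 0.4232 -0.3203  0.1682] jawang 7.36 z [-0.  0. -1.] F [-0.1  0.1 -3.7] op 0.138 q [-0.87  0.16  1.78 -0.    1.2  -1.  ]
shift [-0.0001, -0.0008, 0.0032] turn [-0.01, 0.0, -0.04]
```

Request:
step_arm --plan '[[[0,0,0.001],[0,0,0]],[[0,0,0.002],[0,0,0]],[[0,0,0.003],[0,0,0]],[[0,0,0.003],[0,0,0]]]'

```text
time_s: 8.4
eef_pos: [0.4231, -0.3203, 0.1652]
eef_rot: [-0.0, 0.998, 0.064, -0.0]
wrist_force: [0.1, 0.1, -3.8]
opening: 0.142
```

Request:
step_arm --plan '[[[0,0,0.001],[0,0,0]],[[0,0,0.002],[0,0,0]],[[0,0,0.002],[0,0,0]]]'

```text
time_s: 8.7
eef_pos: [0.4243, -0.3205, 0.1649]
eef_rot: [0.001, 0.998, 0.064, 0.001]
wrist_force: [0.5, 2.7, 5.4]
opening: 0.141
```

Request:
step_arm --plan '[[[0,0,0],[0,0,0]],[[0,0,0],[0,0,0]],[[0,0,0],[0,0,0]],[[0,0,0],[0,0,0]]]' --fingers 70

```text
time_s: 9.1
eef_pos: [0.4231, -0.3204, 0.1632]
eef_rot: [0.0, 0.998, 0.064, -0.0]
wrist_force: [-0.5, -0.3, 0.5]
opening: 0.698
```

Request:
step_arm --plan '[[[0,0,-0.02],[0,0,0]],[[0,0,-0.06],[0,0,0]],[[0,0,-0.11],[0,0,0]],[[0,0,-0.16],[0,0,0]],[[0,0,-0.21],[0,0,0]]]'

```text
time_s: 9.6
eef_pos: [0.4229, -0.3201, 0.3752]
eef_rot: [0.0, 0.998, 0.064, -0.0]
wrist_force: [0.5, -0.4, 0.8]
opening: 0.7
```

```bash
python3 - <<'E'
from h import *
st()
p=T(TANK,(.02,0,.16))[0]; print(p)
rel((p[0],p[1],.375),np.degrees(TANK[2]))
E
```

```text
t 9.6 p [ 0.4229 -0.3201  0.3752] jawang 7.35 z [-0. -0. -1.] F [ 0.5 -0.4  0.8] op 0.7 q [-0.87 -0.    1.53 -0.    1.61 -1.  ]
[ 0.58859808 -0.01241657  0.16      ]
shift [0.2037, -0.2839, 0.0002] turn [0.0, 0.0, 13.14]
```

Request:
step_arm --plan '[[[0.025,-0.035,0],[0,0,2]],[[0.05,-0.07,0],[0,0,4]],[[0.075,-0.105,0],[0,0,6]],[[0.1,-0.14,0],[0,0,8]],[[0.12,-0.17,0],[0,0,10]]]' --fingers 100

```text
time_s: 10.1
eef_pos: [0.5211, -0.1345, 0.3733]
eef_rot: [-0.0, 1.0, -0.024, 0.0]
wrist_force: [0.4, -0.5, 0.1]
opening: 1.002
```

```bash
python3 - <<'E'
from h import *
st()
rel((.5886,-.0124,.30),np.degrees(TANK[2]))
a=viewer.camera("top"); crop("top",a,(340,150,500,310),4,"pics/t6.png")
a=viewer.camera("side"); crop("side",a,(220,70,440,260),3.5,"pics/s6.png")
E
```

```text
t 10.1 p [ 0.5211 -0.1345  0.3733] jawang -2.7 z [ 0.  0. -1.] F [ 0.4 -0.5  0.1] op 1.002 q [-0.47  0.02  1.52  0.    1.61 -0.43]
shift [0.0617, -0.1251, 0.0733] turn [-0.01, -0.02, 3.09]
```

View pics/t6.png

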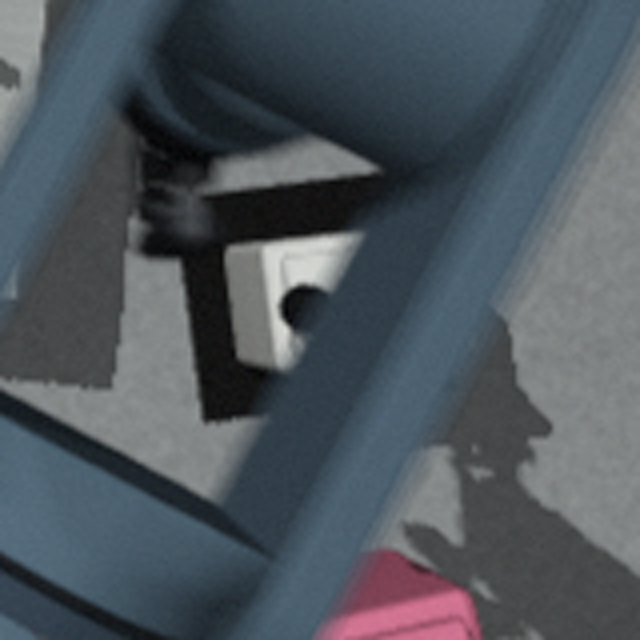

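View pics/s6.png

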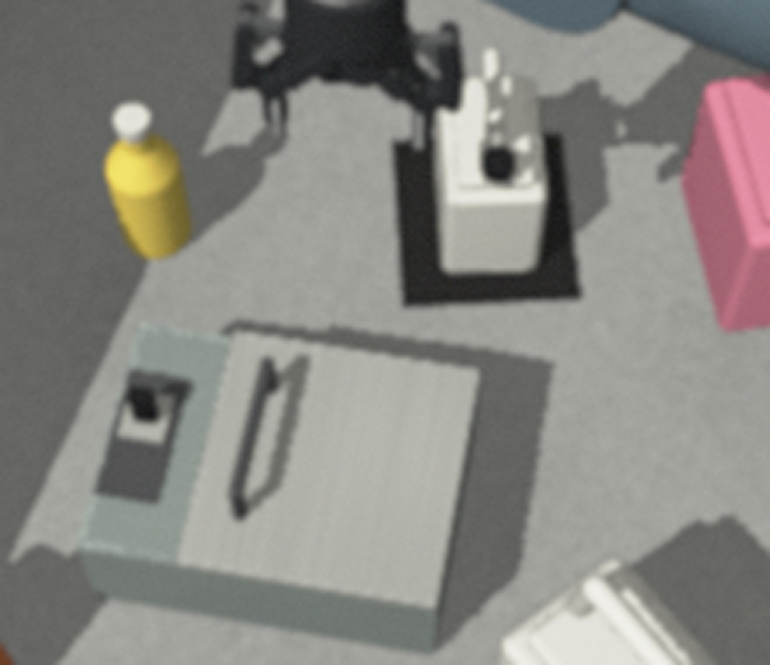

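Request:
step_arm --plan '[[[0.013,-0.025,0],[0,0,1]],[[0.025,-0.055,0.01],[0,0,2]],[[0.037,-0.085,0.03],[0,0,3]],[[0.05,-0.11,0.05],[0,0,3.1]],[[0.0617,-0.1251,0.073],[0,0,3.1]]]'

```text
time_s: 10.7
eef_pos: [0.5884, -0.0133, 0.3]
eef_rot: [0.0, 0.999, -0.05, 0.001]
wrist_force: [-0.0, -0.1, -1.0]
opening: 1.001
```

Request:
step_arm --plan '[[[0,0,0.02],[0,0,0]],[[0,0,0.04],[0,0,0]],[[0,0,0.06],[0,0,0]],[[0,0,0.08],[0,0,0]],[[0,0,0.1],[0,0,0]]]'

```text
time_s: 11.2
eef_pos: [0.5876, -0.0152, 0.1993]
eef_rot: [0.0, 0.999, -0.05, -0.0]
wrist_force: [0.1, 0.0, -0.1]
opening: 0.997
```

```bash
python3 - <<'E'
from h import *
st()
rel((.5886,-.0124,.149),np.degrees(TANK[2]))
a=viewer.camera("side"); crop("side",a,(220,100,400,260),4,"pics/s7.png")
E
```

```text
t 11.2 p [ 0.5876 -0.0152  0.1993] jawang -5.75 z [-0. -0. -1.] F [ 0.1  0.  -0.1] op 0.997 q [-0.23  0.25  1.61 -0.    1.28 -0.13]
shift [0.0007, -0.0029, 0.0503] turn [0.02, 0.02, 0.03]
```

View pics/s7.png

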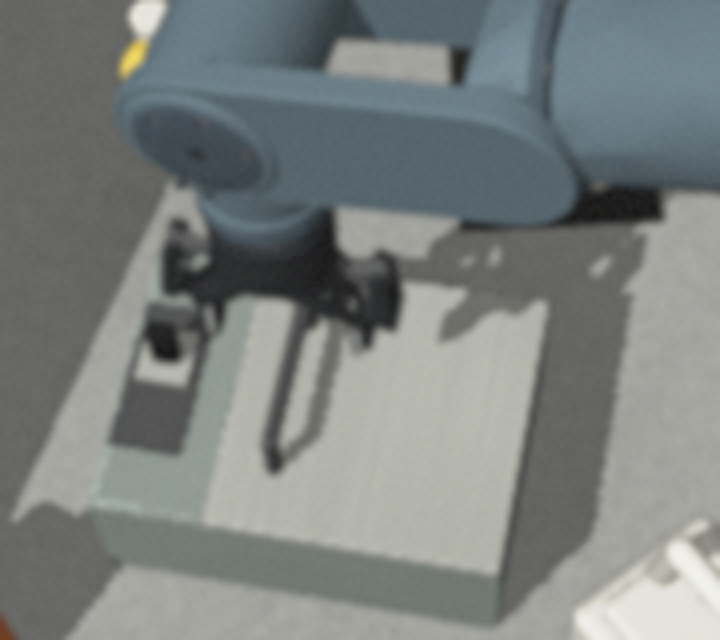

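Request:
step_arm --plan '[[[0,-0.002,0],[0,0,0]],[[0.001,-0.003,0],[0,0,0]],[[0.001,-0.003,0.02],[0,0,0]],[[0.001,-0.003,0.04],[0,0,0]],[[0.001,-0.003,0.05],[0,0,0]]]' --fingers 50

```text
time_s: 11.75
eef_pos: [0.5892, -0.0115, 0.1502]
eef_rot: [0.0, 0.999, -0.05, 0.0]
wrist_force: [-0.7, 0.3, 0.1]
opening: 0.5
```

Request:
step_arm --plan '[[[0,0,0],[0,0,0]],[[0,0,0],[0,0,0]],[[0,0,0],[0,0,0]],[[0,0,0],[0,0,0]],[[0,0,0],[0,0,0]]]' --fingers 0

```text
time_s: 12.25
eef_pos: [0.5916, -0.0117, 0.1525]
eef_rot: [0.0, 0.999, -0.05, 0.003]
wrist_force: [5.1, 0.3, -1.4]
opening: 0.111
```

```bash
python3 - <<'E'
from h import *
st()
E
```

```text
t 12.25 p [ 0.5916 -0.0117  0.1525] jawang -5.75 z [ 0.006 -0.001 -1.   ] F [ 5.1  0.3 -1.4] op 0.111 q [-0.22  0.3   1.64  0.    1.19 -0.12]
```

Request:
step_arm --plan '[[[0.0025,0,0],[0,0,0]],[[0.0025,0,-0.001],[0,0,0]],[[0.0025,0,-0.002],[0,0,0]],[[0.0025,0,-0.003],[0,0,0]],[[0.0025,0,-0.004],[0,0,0]]]'

```text
time_s: 12.75
eef_pos: [0.5912, -0.0116, 0.154]
eef_rot: [0.0, 0.999, -0.05, -0.001]
wrist_force: [-1.3, -1.7, -3.8]
opening: 0.114
```

Request:
step_arm --plan '[[[0,0,-0.001],[0,0,0]],[[0,0,-0.002],[0,0,0]],[[0,0,-0.003],[0,0,0]],[[0,0,-0.004],[0,0,0]]]'

```text
time_s: 13.15
eef_pos: [0.5901, -0.0115, 0.1573]
eef_rot: [-0.0, 0.999, -0.05, -0.002]
wrist_force: [-5.5, -1.7, -6.3]
opening: 0.111
```

Request:
step_arm --plan '[[[0,0,-0.001],[0,0,0]],[[0,0,-0.002],[0,0,0]],[[0,0,-0.003],[0,0,0]]]'

```text
time_s: 13.45
eef_pos: [0.5896, -0.0114, 0.1586]
eef_rot: [-0.0, 0.999, -0.05, -0.002]
wrist_force: [-1.0, -2.1, -24.0]
opening: 0.109
```

Request:
step_arm --plan '[[[0,0,0],[0,0,0]],[[0,0,-0.0005],[0,0,0]],[[0,0,-0.0005],[0,0,0]]]'

```text
time_s: 13.75
eef_pos: [0.5896, -0.0114, 0.1587]
eef_rot: [-0.0, 0.999, -0.05, -0.003]
wrist_force: [-1.8, -3.7, -26.9]
opening: 0.114
```

The hatch stops dead under about 27 N, so it is caught. I'll lower it, let go and go to the tab.

Request:
step_arm --plan '[[[0,0,0.004],[0,0,0]],[[0,0,0.008],[0,0,0]],[[0,0,0.01],[0,0,0]],[[0,0,0.01],[0,0,0]]]'

```text
time_s: 14.15
eef_pos: [0.5916, -0.0116, 0.1529]
eef_rot: [0.0, 0.999, -0.05, -0.0]
wrist_force: [-7.6, -1.6, -5.6]
opening: 0.114
```

Request:
step_arm --plan '[[[0,0,0],[0,0,0]],[[0,0,0],[0,0,0]],[[0,0,0],[0,0,0]],[[0,0,0],[0,0,0]]]' --fingers 50

```text
time_s: 14.55
eef_pos: [0.5929, -0.0117, 0.1533]
eef_rot: [0.0, 0.999, -0.05, 0.002]
wrist_force: [0.3, -0.6, -0.5]
opening: 0.497
```

Request:
step_arm --plan '[[[0,0,-0.02],[0,0,0]],[[0,0,-0.04],[0,0,0]],[[0,0,-0.06],[0,0,0]],[[0,0,-0.09],[0,0,0]],[[0,0,-0.12],[0,0,0]]]'

```text
time_s: 15.05
eef_pos: [0.5917, -0.0115, 0.2731]
eef_rot: [-0.0, 0.999, -0.05, 0.0]
wrist_force: [0.3, 0.0, -0.2]
opening: 0.5
```

```bash
python3 - <<'E'
from h import *
st()
a=viewer.camera("side"); crop("side",a,(230,140,370,260),5,"pics/s8.png")
E
```

```text
t 15.05 p [ 0.5917 -0.0115  0.2731] jawang -5.74 z [ 0.  0. -1.] F [ 0.3  0.  -0.2] op 0.5 q [-0.22  0.19  1.53  0.    1.42 -0.12]
```

View pics/s8.png

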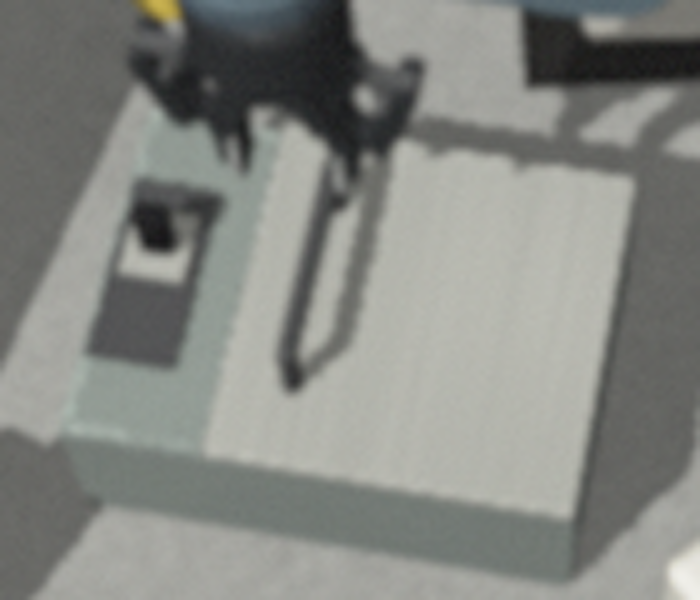

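```bash
python3 - <<'E'
from h import *
p=T(TANK+[.003,0,0],(.112,-.013,.155))[0]; print(p)
rel((p[0],p[1],.25),np.degrees(TANK[2])+90)
E
```

```text
[ 0.68181846 -0.03462653  0.155     ]
shift [0.0891, 0.0138, 0.0304] turn [0.47, -0.39, -89.94]
```

Request:
step_arm --plan '[[[0.02,0.003,0],[0,0,-8]],[[0.04,0.006,0],[0,0,-16]],[[0.06,0.009,0],[0,0,-24]],[[0.08,0.012,0],[0,0,-32]],[[0.089,0.0138,0],[0,0,-40]]]' --fingers 60

```text
time_s: 15.6
eef_pos: [0.6804, -0.0347, 0.2719]
eef_rot: [0.0, 0.955, 0.297, 0.001]
wrist_force: [-0.3, 0.4, 0.1]
opening: 0.603
```

Request:
step_arm --plan '[[[0,0,0],[0,0,-8]],[[0,0,0],[0,0,-16]],[[0,0,0],[0,0,-24]],[[0,0,0],[0,0,-32]],[[0,0,0],[0,0,-40]]]'

```text
time_s: 16.1
eef_pos: [0.6791, -0.0342, 0.2721]
eef_rot: [0.0, 0.796, 0.606, 0.0]
wrist_force: [-0.3, 0.2, -0.5]
opening: 0.596
```

```bash
python3 - <<'E'
from h import *
st()
rel((.6818,-.0346,.22),np.degrees(TANK[2])+90)
E
```

```text
t 16.1 p [ 0.6791 -0.0342  0.2721] jawang 74.59 z [ 0.001 -0.    -1.   ] F [-0.3  0.2 -0.5] op 0.596 q [-0.22  0.39  1.28  0.    1.47 -1.53]
shift [0.0003, 0.0026, 0.0521] turn [0.06, -0.01, -9.62]
```

Request:
step_arm --plan '[[[0,0,0],[0,0,-5]],[[0,0.0015,0.01],[0,0,-9.6]],[[0,0.0023,0.03],[0,0,-9.6]],[[0,0.0023,0.052],[0,0,-9.6]],[[0,0.0023,0.072],[0,0,-9.6]]]'

```text
time_s: 16.6
eef_pos: [0.6813, -0.0348, 0.1992]
eef_rot: [0.0, 0.744, 0.668, 0.0]
wrist_force: [0.2, 0.4, 0.2]
opening: 0.602
```

```bash
python3 - <<'E'
from h import *
st()
rel((.6818,-.0346,.131),np.degrees(TANK[2])+90)
a=viewer.camera("side"); crop("side",a,(220,130,340,250),5,"pics/s9.png")
a=viewer.camera("top"); crop("top",a,(260,60,400,180),5,"pics/t9.png")
E
```

```text
t 16.6 p [ 0.6813 -0.0348  0.1992] jawang 83.87 z [ 0.001  0.    -1.   ] F [0.2 0.4 0.2] op 0.602 q [-0.22  0.45  1.35  0.    1.34 -1.69]
shift [0.0002, 0.0004, 0.0682] turn [0.06, -0.01, -0.35]
```

View pics/s9.png

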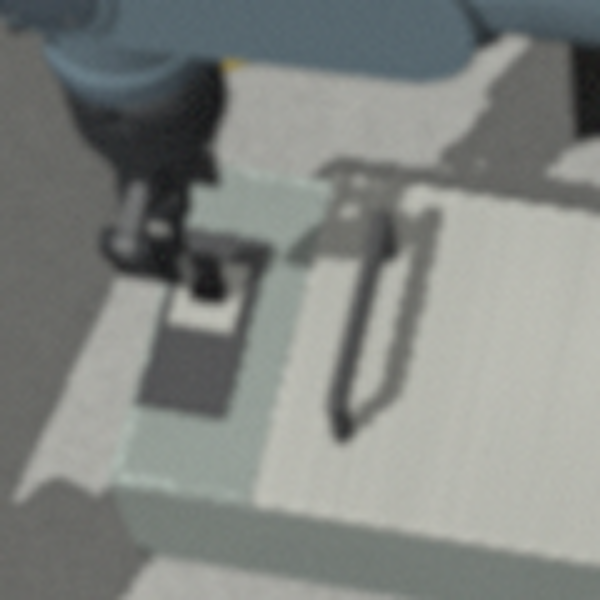

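View pics/t9.png

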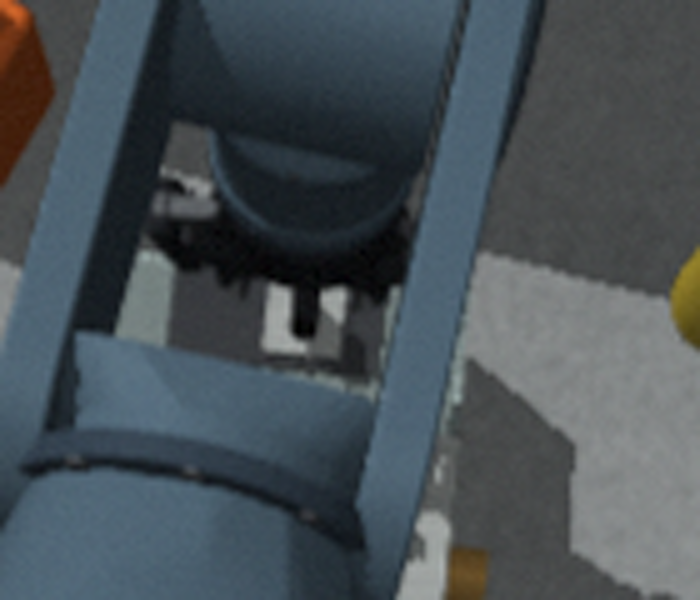

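Request:
step_arm --plan '[[[0,0,0.015],[0,0,0]],[[0,0,0.03],[0,0,0]],[[0,0,0.045],[0,0,0]],[[0,0,0.058],[0,0,0]],[[0,0,0.066],[0,0,0]]]'

```text
time_s: 17.2
eef_pos: [0.6802, -0.0347, 0.1317]
eef_rot: [-0.001, 0.744, 0.668, -0.001]
wrist_force: [-0.8, 0.4, 0.3]
opening: 0.6
```

Request:
step_arm --plan '[[[0,0,0],[0,0,0]],[[0,0,0],[0,0,0]],[[0,0,0],[0,0,0]],[[0,0,0],[0,0,0]]]' --fingers 0

```text
time_s: 17.6
eef_pos: [0.6815, -0.0351, 0.1346]
eef_rot: [0.001, 0.744, 0.668, 0.0]
wrist_force: [0.3, 0.2, 0.0]
opening: 0.158
```

```bash
python3 - <<'E'
from h import *
st()
E
```

```text
t 17.6 p [ 0.6815 -0.0351  0.1346] jawang 83.86 z [ 0.001 -0.    -1.   ] F [0.3 0.2 0. ] op 0.158 q [-0.22  0.51  1.4  -0.    1.23 -1.69]
```

Request:
step_arm --plan '[[[0.005,0,0],[0,0,0]],[[0.01,0,0],[0,0,0]],[[0.015,0,0],[0,0,0]],[[0.02,0,0],[0,0,0]],[[0.025,0,0],[0,0,0]]]'

```text
time_s: 18.1
eef_pos: [0.6842, -0.0095, 0.1346]
eef_rot: [0.001, 0.744, 0.668, 0.0]
wrist_force: [-1.5, -2.6, 5.4]
opening: 0.155
```

Request:
step_arm --plan '[[[0.002,0,0],[0,0,0]],[[0.004,0,0],[0,0,0]],[[0.006,0,0],[0,0,0]],[[0.007,0,0],[0,0,0]]]'

```text
time_s: 18.5
eef_pos: [0.6845, -0.0068, 0.1346]
eef_rot: [0.002, 0.744, 0.668, -0.002]
wrist_force: [-3.3, -17.5, 6.0]
opening: 0.154
```

Request:
step_arm --plan '[[[-0.003,0,0],[0,0,0]],[[-0.003,0,0],[0,0,0]],[[-0.003,0,0],[0,0,0]],[[-0.003,0,0],[0,0,0]]]' --fingers 55

```text
time_s: 18.9
eef_pos: [0.6839, -0.0051, 0.1333]
eef_rot: [-0.0, 0.744, 0.668, 0.0]
wrist_force: [-0.0, -0.0, -1.0]
opening: 0.55
```

Request:
step_arm --plan '[[[0,0,-0.02],[0,0,0]],[[0,0,-0.045],[0,0,0]],[[0,0,-0.075],[0,0,0]],[[0,0,-0.11],[0,0,0]],[[0,0,-0.14],[0,0,0]]]'

```text
time_s: 19.4
eef_pos: [0.6842, -0.0053, 0.2755]
eef_rot: [0.0, 0.744, 0.668, 0.0]
wrist_force: [0.4, 0.6, 0.5]
opening: 0.548
```

```bash
python3 - <<'E'
from h import *
st()
rel((.5918,-.0118,.25),np.degrees(TANK[2]))
a=viewer.camera("side"); crop("side",a,(220,130,340,250),5,"pics/s10.png")
E
```

```text
t 19.4 p [ 0.6842 -0.0053  0.2755] jawang 83.9 z [ 0.001  0.    -1.   ] F [0.4 0.6 0.5] op 0.548 q [-0.18  0.4   1.26  0.    1.48 -1.65]
shift [-0.0163, -0.0912, 0.0254] turn [0.01, -0.05, 89.69]
```

View pics/s10.png

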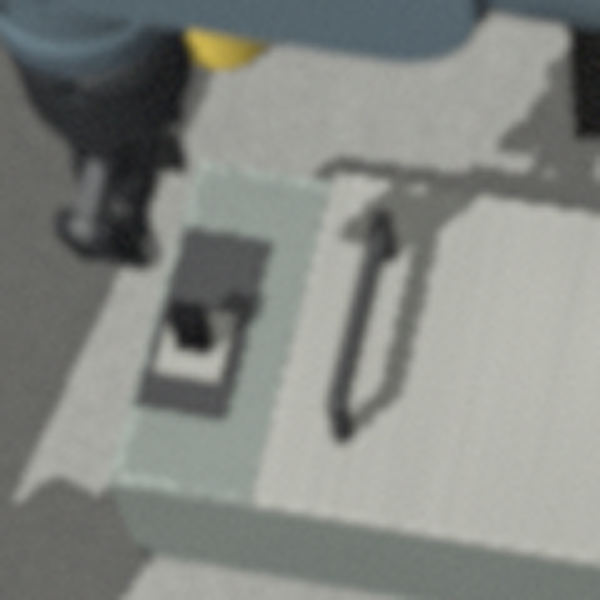

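Request:
step_arm --plan '[[[-0.004,-0.018,0],[0,0,8]],[[-0.007,-0.036,0],[0,0,16]],[[-0.01,-0.055,0],[0,0,24]],[[-0.013,-0.073,0],[0,0,32]],[[-0.0163,-0.0912,0],[0,0,40]]]' --fingers 50

```text
time_s: 19.95
eef_pos: [0.5908, -0.0119, 0.2735]
eef_rot: [-0.0, 0.929, 0.371, 0.0]
wrist_force: [0.1, 0.0, 0.4]
opening: 0.5
```

Request:
step_arm --plan '[[[0,0,0],[0,0,8.3]],[[0,0,0],[0,0,16.6]],[[0,0,0],[0,0,24.9]],[[0,0,0],[0,0,33.2]],[[0,0,0],[0,0,41.5]]]'

```text
time_s: 20.45
eef_pos: [0.5916, -0.0119, 0.2735]
eef_rot: [-0.0, 1.0, 0.018, -0.0]
wrist_force: [-0.1, 0.7, 0.1]
opening: 0.497
```

```bash
python3 - <<'E'
from h import *
st()
rel((.5918,-.0118,.20),np.degrees(TANK[2]))
E
```

```text
t 20.45 p [ 0.5916 -0.0119  0.2735] jawang 2.05 z [-0.  0. -1.] F [-0.1  0.7  0.1] op 0.497 q [-0.22  0.19  1.53  0.    1.43 -0.26]
shift [0.0002, -0.0, 0.0735] turn [-0.02, 0.01, 7.84]
```

Request:
step_arm --plan '[[[0,0,0.025],[0,0,4]],[[0,0,0.05],[0,0,7.8]],[[0,0,0.08],[0,0,7.8]],[[0,0,0.105],[0,0,7.8]],[[0,0,0.122],[0,0,7.8]]]'

```text
time_s: 20.95
eef_pos: [0.5905, -0.0117, 0.1493]
eef_rot: [-0.0, 0.999, -0.047, -0.001]
wrist_force: [-0.3, 0.4, 1.2]
opening: 0.5
```

Request:
step_arm --plan '[[[0,0,0],[0,0,0]],[[0,0,0],[0,0,0]],[[0,0,0],[0,0,0]],[[0,0,0],[0,0,0]],[[0,0,0],[0,0,0]]]' --fingers 0

```text
time_s: 21.45
eef_pos: [0.5919, -0.0122, 0.1524]
eef_rot: [-0.0, 0.999, -0.047, 0.0]
wrist_force: [-1.3, 1.9, -1.5]
opening: 0.113
```

Request:
step_arm --plan '[[[0,0,-0.003],[0,0,0]],[[0,0,-0.006],[0,0,0]],[[0,0,-0.009],[0,0,0]],[[0,0,-0.012],[0,0,0]]]'

```text
time_s: 21.85
eef_pos: [0.5887, -0.0119, 0.1619]
eef_rot: [-0.0, 0.999, -0.047, -0.004]
wrist_force: [-9.9, 2.2, -10.1]
opening: 0.113
```

```bash
python3 - <<'E'
from h import *
st()
E
```

```text
t 21.85 p [ 0.5887 -0.0119  0.1619] jawang -5.43 z [-0.007  0.001 -1.   ] F [ -9.9   2.2 -10.1] op 0.113 q [-0.22  0.29  1.63 -0.    1.22 -0.13]
```

Hatch rose past the caught limit (9.5 mm), so it is free. I'll follow the arc.

```bash
cat > arc.py <<'E'
import numpy as np
def tcp(a):
    a=np.radians(a); c,s=np.cos(a),np.sin(a); g=.0078
    return np.array([.150*c-.048*s+g*s, .150*s+.048*c-g*c])
def rows(phi0,p0,angs):
    f=np.radians(phi0); X=np.array([np.cos(f),np.sin(f)]); Z=np.array([np.sin(f),-np.cos(f)])
    for a in angs:
        d=tcp(a)-p0; print(a,[round(float(d@X),4),0,round(float(d@Z),4)],[0,a-phi0,0])
E
python3 - <<'E'
from arc import *
p0=tcp(0)+[-.0002,.0112]
rows(0,p0,[5,6.5,8,9.5,11]); 
for k in range(11,45,8): print("--");rows(k,tcp(k),[k+2,k+4,k+6,k+8])
E
```

```text
5 [-0.0039, 0, -0.0017] [0, 5, 0]
6.5 [-0.0053, 0, -0.0055] [0, 6.5, 0]
8 [-0.0069, 0, -0.0093] [0, 8, 0]
9.5 [-0.0085, 0, -0.013] [0, 9.5, 0]
11 [-0.0102, 0, -0.0167] [0, 11, 0]
--
13 [-0.0015, 0, -0.0052] [0, 2, 0]
15 [-0.0032, 0, -0.0104] [0, 4, 0]
17 [-0.005, 0, -0.0155] [0, 6, 0]
19 [-0.0071, 0, -0.0205] [0, 8, 0]
--
21 [-0.0015, 0, -0.0052] [0, 2, 0]
23 [-0.0032, 0, -0.0104] [0, 4, 0]
25 [-0.005, 0, -0.0155] [0, 6, 0]
27 [-0.0071, 0, -0.0205] [0, 8, 0]
--
29 [-0.0015, 0, -0.0052] [0, 2, 0]
31 [-0.0032, 0, -0.0104] [0, 4, 0]
33 [-0.005, 0, -0.0155] [0, 6, 0]
35 [-0.0071, 0, -0.0205] [0, 8, 0]
--
37 [-0.0015, 0, -0.0052] [0, 2, 0]
39 [-0.0032, 0, -0.0104] [0, 4, 0]
41 [-0.005, 0, -0.0155] [0, 6, 0]
43 [-0.0071, 0, -0.0205] [0, 8, 0]
--
45 [-0.0015, 0, -0.0052] [0, 2, 0]
47 [-0.0032, 0, -0.0104] [0, 4, 0]
49 [-0.005, 0, -0.0155] [0, 6, 0]
51 [-0.0071, 0, -0.0205] [0, 8, 0]
```

Request:
step_arm --plan '[[[-0.0025,0,-0.0005],[0,2.5,0]],[[-0.0039,0,-0.0017],[0,5,0]],[[-0.0053,0,-0.0055],[0,6.5,0]],[[-0.0069,0,-0.0093],[0,8,0]],[[-0.0085,0,-0.013],[0,9.5,0]]]'

```text
time_s: 22.35
eef_pos: [0.5829, -0.0113, 0.1772]
eef_rot: [0.004, 0.995, -0.047, 0.083]
wrist_force: [-2.3, 4.5, -3.1]
opening: 0.114
```

```bash
python3 - <<'E'
from h import *
st()
E
```

```text
t 22.35 p [ 0.5829 -0.0113  0.1772] jawang -5.44 z [ 0.165 -0.015 -0.986] F [-2.3  4.5 -3.1] op 0.114 q [-0.24  0.16  1.78  0.03  1.04 -0.15]
```

Small forces. Continuing.

Request:
step_arm --plan '[[[-0.001,0,-0.004],[0,1.5,0]],[[-0.0023,0,-0.0078],[0,3,0]],[[-0.0036,0,-0.0117],[0,4.5,0]],[[-0.005,0,-0.0155],[0,6,0]],[[-0.0066,0,-0.0193],[0,7.5,0]]]'

```text
time_s: 22.85
eef_pos: [0.5733, -0.0103, 0.195]
eef_rot: [0.007, 0.988, -0.047, 0.149]
wrist_force: [-0.7, 5.7, -4.4]
opening: 0.116
```

Request:
step_arm --plan '[[[-0.001,0,-0.004],[0,1.5,0]],[[-0.0023,0,-0.0078],[0,3,0]],[[-0.0036,0,-0.0117],[0,4.5,0]],[[-0.005,0,-0.0155],[0,6,0]],[[-0.0066,0,-0.0193],[0,7.5,0]]]'

```text
time_s: 23.35
eef_pos: [0.5613, -0.0091, 0.2115]
eef_rot: [0.01, 0.976, -0.046, 0.213]
wrist_force: [-0.4, 7.5, -3.7]
opening: 0.118
```

```bash
python3 - <<'E'
from h import *
st()
a=viewer.camera("side"); cv2.imwrite("pics/s11.png",a[:,:,::-1])
E
```

```text
t 23.35 p [ 0.5613 -0.0091  0.2115] jawang -5.43 z [ 0.414 -0.039 -0.909] F [-0.4  7.5 -3.7] op 0.118 q [-0.27 -0.09  2.01  0.1   0.8  -0.23]
```

View pics/s11.png

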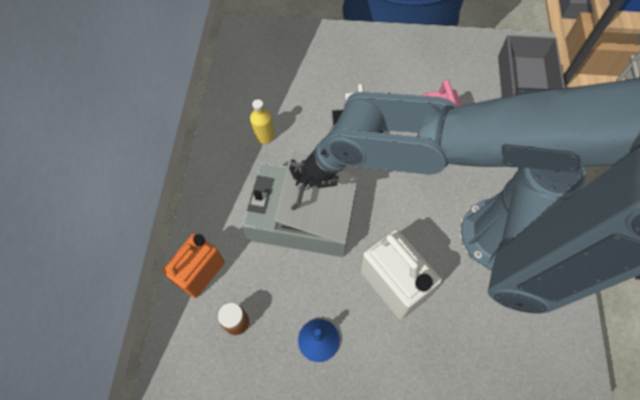

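Request:
step_arm --plan '[[[-0.001,-0.001,-0.004],[0,1.5,0]],[[-0.0023,-0.002,-0.0078],[0,3,0]],[[-0.0036,-0.003,-0.0117],[0,4.5,0]],[[-0.005,-0.003,-0.0155],[0,6,0]],[[-0.0066,-0.003,-0.0193],[0,7.5,0]]]'

```text
time_s: 23.9
eef_pos: [0.5475, -0.0073, 0.2262]
eef_rot: [0.015, 0.96, -0.046, 0.276]
wrist_force: [-2.7, -7.7, -4.7]
opening: 0.118
```

Request:
step_arm --plan '[[[-0.001,0,-0.004],[0,1.5,0]],[[-0.0023,0,-0.0078],[0,3,0]],[[-0.0036,0,-0.0117],[0,4.5,0]],[[-0.005,0,-0.0155],[0,6,0]],[[-0.0066,0,-0.0193],[0,7.5,0]]]'

```text
time_s: 24.4
eef_pos: [0.5317, -0.0057, 0.239]
eef_rot: [0.018, 0.94, -0.045, 0.338]
wrist_force: [-1.8, -6.9, -5.9]
opening: 0.116
```

```bash
python3 - <<'E'
from h import *
from arc import tcp
st()
o=telemetry.get_obs(); Rz=Rm(o["eef_rot"]).as_matrix()[:,2]
hx=.5919-.150; g=.0078
b=o["eef_pos"]-g*Rz
# bar relative to hinge
t=np.array([np.cos(TANK[2]),np.sin(TANK[2]),0])
h=np.array([.5919,-.0122,0])-.150*t
r=np.array([(b-h)@t, b[2]-.112]); print("bar rel hinge",r,np.hypot(*r),np.hypot(.15,.048),"angle",np.degrees(np.arctan2(r[1],r[0])-np.arctan2(.048,.15)))
E
```

```text
t 24.4 p [ 0.5317 -0.0057  0.239 ] jawang -5.36 z [ 0.635 -0.064 -0.77 ] F [-1.8 -6.9 -5.9] op 0.116 q [-0.32 -0.34  2.24  0.25  0.57 -0.39]
bar rel hinge [0.08450272 0.13305429] 0.15762028187630214 0.15749285698088025 angle 39.83571550396089
```

Request:
step_arm --plan '[[[-0.001,0.001,-0.004],[0,1.5,0]],[[-0.0023,0.0015,-0.0078],[0,3,0]],[[-0.0036,0.0015,-0.0117],[0,4.5,0]],[[-0.0044,0.0015,-0.0137],[0,5.3,0]],[[-0.0044,0.0015,-0.0137],[0,5.3,0]]]'

```text
time_s: 24.9
eef_pos: [0.5196, -0.0045, 0.2468]
eef_rot: [0.019, 0.923, -0.044, 0.381]
wrist_force: [-0.8, -0.3, -4.2]
opening: 0.114
```

Request:
step_arm --plan '[[[0,0,0],[0,0,0]],[[0,0,0],[0,0,0]],[[0,0,0],[0,0,0]],[[0,0,0],[0,0,0]],[[0,0,0],[0,0,0]]]'

```text
time_s: 25.4
eef_pos: [0.5201, -0.0045, 0.2466]
eef_rot: [0.018, 0.924, -0.044, 0.38]
wrist_force: [-2.0, -5.2, -5.3]
opening: 0.114
```

```bash
python3 - <<'E'
from h import *
st()
o=telemetry.get_obs(); Rz=Rm(o["eef_rot"]).as_matrix()[:,2]
b=o["eef_pos"]-.0078*Rz
t=np.array([np.cos(TANK[2]),np.sin(TANK[2]),0])
h=np.array([.5919,-.0122,0])-.150*t
r=np.array([(b-h)@t, b[2]-.112]); print(np.hypot(*r),"angle",np.degrees(np.arctan2(r[1],r[0])-np.arctan2(.048,.15)))
a=viewer.camera("side"); cv2.imwrite("pics/s12.png",a[:,:,::-1]); 
a=viewer.camera("top"); cv2.imwrite("pics/t12.png",a[:,:,::-1])
for n in("side","top"):
  for q in("canister","mat","funnel","jar","bottle"): print(n,q,[[round(v) for v in b["extent"]] for b in nets.boxes_of(q,n)[:4]])
E
```

```text
t 25.4 p [ 0.5201 -0.0045  0.2466] jawang -5.43 z [ 0.701 -0.067 -0.71 ] F [-2.  -5.2 -5.3] op 0.114 q [-0.35 -0.43  2.32  0.37  0.51 -0.5 ]
0.15764072608873353 angle 44.96720761319695
side canister [[342, 85, 376, 146], [418, 82, 467, 118], [357, 232, 438, 320], [161, 235, 227, 297]]
side mat [[332, 108, 380, 159]]
side funnel [[295, 316, 337, 360]]
side jar [[221, 302, 248, 334], [239, 143, 356, 259]]
side bottle [[251, 99, 275, 142]]
top canister [[212, 38, 269, 99], [400, 208, 460, 245], [199, 237, 276, 313]]
top mat []
top funnel [[166, 179, 208, 220], [392, 100, 427, 134]]
top jar [[178, 101, 211, 134]]
top bottle [[392, 95, 430, 133]]
```

View pics/s12.png

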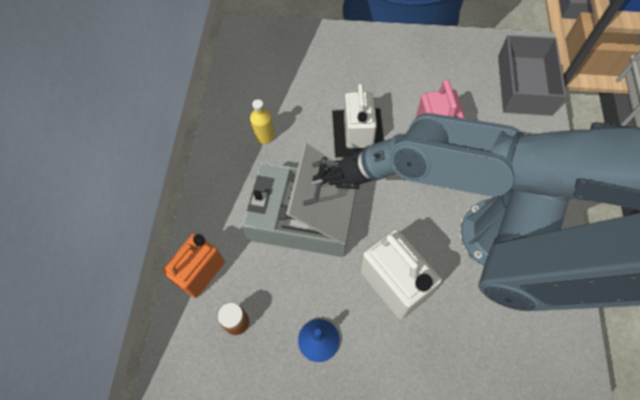

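View pics/t12.png

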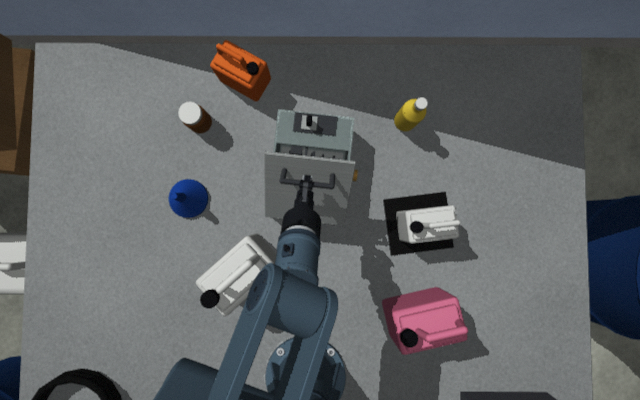

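```bash
python3 - <<'E'
from h import *
a=cv2.imread("pics/top12.png") if 0 else cv2.imread("pics/t12.png")
b=cv2.imread("pics/s12.png")
P=[(x,y,z) for x in(.0425,-.0425) for y in(.065,-.065) for z in(.004,.128)]
for n,im,box in(("top",a,(375,180,470,260)),("side",b,(325,75,395,165))):
    x0,y0,x1,y1=box; c=cv2.resize(im[y0:y1,x0:x1],None,fx=6,fy=6,interpolation=cv2.INTER_CUBIC)
    for uv in proj(n,T((.423,-.318,.1295),P)): cv2.circle(c,tuple(int(v) for v in (uv-[x0,y0])*6+3),4,(0,0,255),1)
    cv2.imwrite(f"pics/chk_{n}.png",c)
E
```

```text
(no output)
```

View pics/chk_top.png

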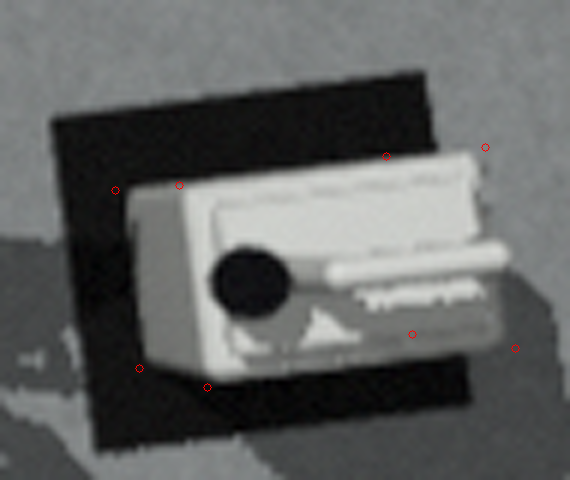

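View pics/chk_side.png

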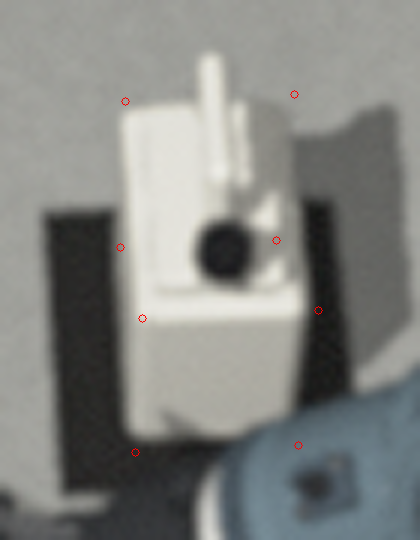

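The canister stands within about 5 mm of the mat's centre, and the hatch measures 45.0° with the grip held. Handing in.

```bash
python3 - <<'E'
from h import *
st(); print(ticket.hand_in())
E
```

```text
t 26.0 p [ 0.5201 -0.0044  0.2466] jawang -5.43 z [ 0.701 -0.067 -0.71 ] F [-2.1 -5.2 -6.5] op 0.114 q [-0.35 -0.43  2.32  0.37  0.51 -0.5 ]
the job is handed in; nothing more can be done
None
```

The job was done in the order asked and handed in at 26.0 s of the 72 s allowed. The canister is on the mat and the gripper is still holding the hatch open.

- **Canister:** I lifted the small white canister off the hatch and stood it on the drip mat. In both final pictures it stands upright, within about 3–5 mm of the mat's centre and turned very slightly from square.
- **Catch test:** I pulled the handle up about 6 mm, and it stopped dead at about 27 N, so the hatch was caught. I lowered it again before touching the tab.
- **Release tab:** I slid the tab about 28–30 mm along +y until it met its stop, at about 17 N. On the next pull the hatch rose freely.
- **Hatch:** I raised it along its arc. The held bar puts it at 45.0°, with the gripper closed on the handle and about 8 N at the wrist.
- **Bystanders:** In the final pictures the funnel, jar and bottle are where they were to within a few pixels.

**Disagreements:**
- The handle bar was about 3 mm farther in x than my camera fit, and I corrected for that when gripping.
- The network missed the mat in the last top picture, where it is plain to see with the canister standing on it.

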